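# Change over the sachet boxes

### The arm

A 6-joint arm with a two-finger parallel gripper is mounted at the origin on a cart in front of the work surface, level with it; the furniture and walls round the work are solid. World frame = base frame: x ahead of the robot, y to its left, z up, the work surface at z = 0. Lengths are in mm, angles in rad, forces in N, time in s.
With the tool pointing down it reaches from about 275 to 825 mm from the base axis. Payload 4.9 kg.
Tool frame: the origin (TCP) lies midway between the tips of the shut fingers; the grasp point (between the pads) lies 19 mm behind it; z points along the fingers, y is the line along which they close (so a half turn about z gives the same grasp; the last joint's range is limited). The gripper opens to 85 mm and grips with 20 to 120 N. Pads are 22 mm wide; open, the fingers measure 114 mm over their backs; the gripper's body (76 mm by 85 mm) begins 54 mm behind the grasp point. The pads swing forward as they close: fully open they stand 13 mm farther back than shut.
Start: joints at [-1.435, 0.326, -0.193, 1.052, 0, 1.437], TCP at [146.608, -530.118, 231.281] pointing down, gripper open.
Joint ranges: [-2.65, 2.65], [-0.97, 1.79], [-1.3, 1.35], [-1.93, 2.1], [-1.47, 1.37], [-3.14, 3.14]. Speed limits (rad/s): [2.57, 2.57, 3.14, 3.14, 3.14, 3.14].

### API

Orientations are given as a unit quaternion [w, x, y, z].
In Python, from plant import get_state, cams, workorder gives the robot as it stands.
- The arm moves only by the tool apply_moves, never from a script. Its argument "rows" is a list of rows, each an object of numbers: "x", "y", "z": the shift along the tool's x, y, z scaled (see below); "spin": the turn about the tool's z scaled (see below). A call has 1 to 10 rows; each row is the pose to reach, as a shift and turn from the pose commanded when the call began, along the tool's axes at that moment; what a row does not reach only later rows make up. The controller multiplies each number of a shift by 400 mm and each number of a turn by 60 degrees. A row lasts 1/12 s, in which the tool goes at most 41.7 mm and 7.16 degrees, less where a joint would pass 70% of its speed; a pose out of reach is approached as far as the arm can. A call with a number of a shift or a turn outside -1 to 1 is refused whole. A call with a gripper value outside its range is refused whole. "grip" is the opening, from 0 (shut) to 1 (fully open), set as the call begins (left out, the last holds). The fingers move at their own pace and stop on an object; "newtons" is the grip in N (left out, the last holds). Time passes only in rows, so rows that repeat a pose let the fingers close. It gives the time, the measured TCP pose, the force, the opening and the grip force at its end, in the units of the state.
- get_state(): the state, without advancing time (a new reading comes with each control period).
- cams.camera(name): name is "side" or "top" or "wrist"; returns a dict with "image" (480x640x3 uint8, red, green, blue), "depth" (480x640 float32, mm along the optical axis (not along the pixel's ray), 0 where there is no reading), "K" (3x3 intrinsics, pixels), "world_from_camera" (4x4, takes a point from camera to world coordinates); the wrist camera has in their place "hand_eye" (4x4, takes a point from camera to tool coordinates, whose origin is the TCP and whose axes are the flange's). Camera axes: x right, y down, z forward; pixel columns grow to the right and rows downward; lengths in mm; the calibration is good to about 2 mm. A picture is of the moment at which its call begins: read the wrist's pose just before it.
- workorder.sign_off(): hands the job in; it is judged then, once.
The state is a dict: "time": time; "qpos": joint angles; "qvel": joint speeds; "effort": joint torques, N m; "position": TCP position; "ee_rot": TCP orientation; "wrist_force": force on the tool from outside, world axes, zero at the start; "ft_torque": the same for the moment, N m; "gripper_width": finger opening in mm; "grasp_force": force on a finger pad.
Only numpy, scipy, OpenCV 4.12 (cv2) and the standard library are available. Lean on these libraries where they do the work, as an engineer would, in place of code of your own. Each camera call takes 0.05 s, during which the arm holds its last target. There are 200 camera calls.

### The job

Change over the two sachet boxes on the worktop: with a fingertip, tip the open blue lid forward so that it falls shut, and flip the shut yellow lid up and right over until it rests open by itself. Do not pick up or shove the boxes, and leave the sauce cup, the spice jar beside them and the bell where they are.

Things in the scene. Friction and masses are not known exactly. Their poses are not given: they have to be found in the camera images.
- yellow_box: open-topped white plastic sachet box with a yellow label, 100 deep (x) x 120 wide (y) x 74 high, walls 4, standing on four low rubber feet, about 0.75 kg, loose on the worktop (it slides or tips if pushed hard); origin at the centre of its underside, z up, its own -x axis is the front, towards the robot; its yellow lid is hinged along the top of the rear (+x) wall; the paper sachets inside cannot be taken out. Yaw varies by up to 0.25 rad
- yellow_box_tab (a point): middle of the outer edge of the yellow lid's finger tab. The lid is a plate 5 thick (122 wide, reaching 106 from the hinge axis) with a central tab 70 wide that reaches 133 from the hinge axis, so shut it juts out 30 beyond the box's front wall with free space below it; the point lies at half the plate's thickness, 78 above the worktop when shut. The point's axes turn with the lid: -x points from hinge to tab, z out of the lid's top face
- yellow_box_hinge (a point): middle of the yellow lid's hinge axis, 53 behind (+x) the box's centre and 78 above the worktop; axes as the box's, hinge axis along y
- yellow_box_lid (a joint): angle of the yellow lid: 0 = shut, level on the box; grows as the tab swings up and back; about 1.57 = upright (over-centre); 1.85 = its stop, leaning back, open. The lid weighs about 0.12 kg; the hinge turns freely and is lightly damped (no spring), so the lid falls shut in one to two seconds from below 1.5 rad and falls back to the stop and stays open from above 1.65 rad. It starts shut
- blue_box: open-topped white plastic sachet box with a blue label, 100 deep (x) x 120 wide (y) x 74 high, walls 4, standing on four low rubber feet, about 0.75 kg, loose on the worktop (it slides or tips if pushed hard); origin at the centre of its underside, z up, its own -x axis is the front, towards the robot; its blue lid is hinged along the top of the rear (+x) wall; the paper sachets inside cannot be taken out. Yaw varies by up to 0.25 rad
- blue_box_tab (a point): middle of the outer edge of the blue lid's finger tab. The lid is a plate 5 thick (122 wide, reaching 106 from the hinge axis) with a central tab 70 wide that reaches 133 from the hinge axis, so shut it juts out 30 beyond the box's front wall with free space below it; the point lies at half the plate's thickness, 78 above the worktop when shut. The point's axes turn with the lid: -x points from hinge to tab, z out of the lid's top face
- blue_box_hinge (a point): middle of the blue lid's hinge axis, 53 behind (+x) the box's centre and 78 above the worktop; axes as the box's, hinge axis along y
- blue_box_lid (a joint): angle of the blue lid: 0 = shut, level on the box; grows as the tab swings up and back; about 1.57 = upright (over-centre); 1.85 = its stop, leaning back, open. The lid weighs about 0.12 kg; the hinge turns freely and is lightly damped (no spring), so the lid falls shut in one to two seconds from below 1.5 rad and falls back to the stop and stays open from above 1.65 rad. It starts open at the stop
- spice_jar: spice jar with black cap and dark contents, 41 across, 105 high, the one standing in front near the boxes; loose, to be left alone; origin at the centre of its underside
- sauce_cup: small lidded sauce cup, pale red, 69 across, 36 high; loose, to be left alone; origin at the centre of its underside
- bell: counter bell with steel dome and black foot, 76 across, 54 high; loose, to be left alone; origin at the centre of its underside

How it is judged:
By the outcome, as a careful person would: the job done as asked, in the order asked, and still so for the second after the job is handed in, with the robot touching nothing.
It also fails if it takes over 58 s, if anything falls off the work surface, if the arm or the gripper's body presses on something with over 40 N, if the wrist force passes 120 N, or if a joint passes its speed limit or range.

## Working session

There is one attempt and no reset: what is moved stays moved. The work goes in short steps, Python scripts to look and compute and a tool call to move; the robot and the scene stay as the last step left them, time stands still between calls to the robot, and variables do not carry over. Pictures are saved under pics/ and viewed, at most 10 in all, crops included, and the job is handed in when it is done.

Besides the shell and the picture viewer there is one more tool, called by a JSON object that holds its "method" and its "body", one argument or row to a line. apply_moves: Moves the arm, as the interface text tells. Its arguments: {"type":"object","properties":{"rows":{"type":"array"},"grip":{"type":"number"},"newtons":{"type":"number"}},"required":["rows"]}

```bash
mkdir -p pics
python3 - <<'E'
from plant import get_state, cams
import cv2, numpy as np
s=get_state(); print({k:np.round(s[k],3) for k in s})
for n in ("top","side"):
    c=cams.camera(n); cv2.imwrite(f"pics/{n}0.png",c["image"][:,:,::-1]); np.savez(f"{n}0.npz",**c)
    print(n,c["K"].round(1).tolist(),c["world_from_camera"].round(3).tolist())
E
```

```text
{'time': np.float64(0.0), 'qpos': array([-1.435,  0.327, -0.194,  1.052, -0.   ,  1.437]), 'qvel': array([ 0.   , -0.   , -0.001,  0.   , -0.   , -0.   ]), 'effort': array([-1.0000e-03, -4.4339e+01,  2.6244e+01,  1.5000e-02, -0.0000e+00,
       -0.0000e+00]), 'position': array([ 146.501, -529.538,  230.505]), 'ee_rot': array([-0.001,  0.991,  0.134, -0.   ]), 'wrist_force': array([ 0.447, -0.352,  0.418]), 'ft_torque': array([ 0.016,  0.033, -0.01 ]), 'grasp_force': np.float64(0.0), 'gripper_width': np.float64(85.844)}
top [[463.1, 0.0, 317.5], [0.0, 463.1, 233.5], [0.0, 0.0, 1.0]] [[-0.026, -0.999, 0.031, 449.215], [-0.999, 0.026, -0.023, 19.867], [0.022, -0.032, -0.999, 1223.53], [0.0, 0.0, 0.0, 1.0]]
side [[476.8, 0.0, 319.4], [0.0, 476.8, 240.7], [0.0, 0.0, 1.0]] [[-0.964, -0.142, 0.226, 233.392], [-0.267, 0.455, -0.849, 981.928], [0.018, -0.879, -0.477, 637.338], [0.0, 0.0, 0.0, 1.0]]
```

View pics/top0.png

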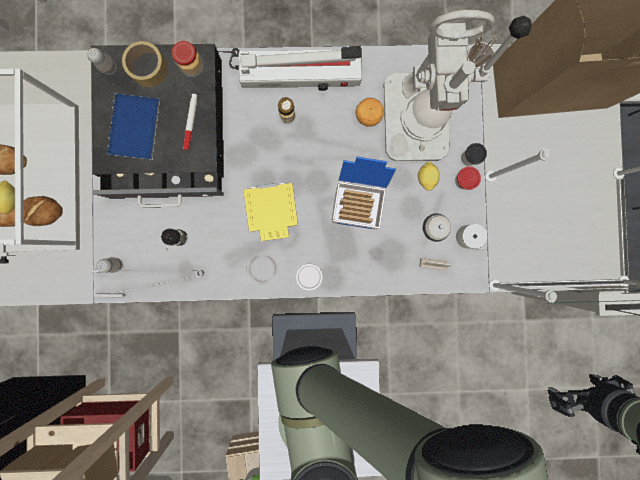

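View pics/side0.png

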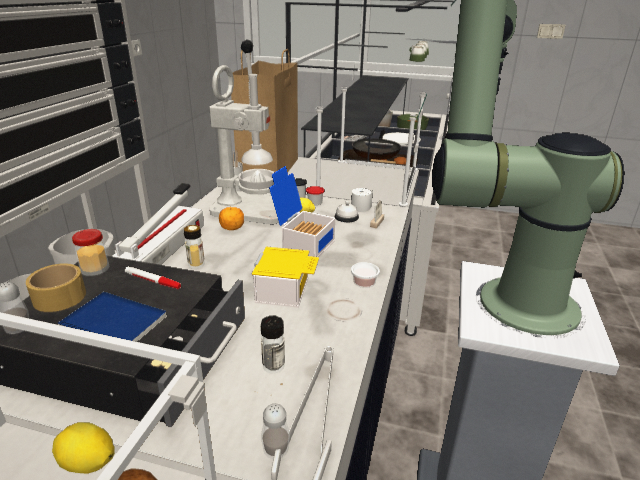

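The top view shows the shut yellow lid at about (271,210) with its tab at (274,236). The blue box is at (357,206) with its open lid at (367,172), the cup at (309,277), the jar at (173,237) and the bell at (436,226). The side view agrees with this.

```bash
cat > h.py <<'E'
import numpy as np, cv2
def pts(c,m):
    v,u=np.nonzero(m&(c["depth"]>0)); d=c["depth"][v,u].astype(float); K=c["K"]
    p=np.c_[(u-K[0,2])/K[0,0]*d,(v-K[1,2])/K[1,1]*d,d,np.ones(len(d))]
    return (p@c["world_from_camera"].T)[:,:3]
def ray(c,uv,z):
    K,W=c["K"],c["world_from_camera"]; uv=np.atleast_2d(uv).astype(float)
    r=np.c_[(uv[:,0]-K[0,2])/K[0,0],(uv[:,1]-K[1,2])/K[1,1],np.ones(len(uv))]@W[:3,:3].T
    return W[:3,3]+r*((z-W[2,3])/r[:,2])[:,None]
def mask(c,col):
    h=cv2.cvtColor(c["image"],cv2.COLOR_RGB2HSV); H,S,V=h[...,0].astype(int),h[...,1],h[...,2]
    m=((abs(H-28)<6) if col=="y" else (abs(H-112)<10))&(S>150)&(V>90)
    return m
E
python3 - <<'E'
from h import *
c=dict(np.load("top0.npz")); s=dict(np.load("side0.npz"))
def win(m,u0,u1,v0,v1):
    o=np.zeros_like(m);o[v0:v1,u0:u1]=m[v0:v1,u0:u1];return o
my=win(mask(c,"y"),230,315,170,250); mb=win(mask(c,"b"),325,405,150,195)
p=pts(c,my); print("yel z",np.percentile(p[:,2],[5,50,95]))
# plate body: rows whose width is full -> minAreaRect of opened mask
for nm,m,z in(("y",my,80.5),):
    body=cv2.morphologyEx(m.astype(np.uint8),cv2.MORPH_OPEN,np.ones((5,41)))
    v,u=np.nonzero(m); q=ray(c,np.c_[u,v],z)[:,:2].astype(np.float32)
    v,u=np.nonzero(body); b=ray(c,np.c_[u,v],z)[:,:2].astype(np.float32)
    print("all",cv2.minAreaRect(q)); print("body",cv2.minAreaRect(b))
p=pts(c,mb); print("blue lid top view z",np.percentile(p[:,2],[2,50,98]),p.mean(0))
for cc,m,n in((c,mb,"top"),(s,win(mask(s,"b"),265,305,160,228),"side")):
    p=pts(cc,m); k=p.mean(0); U,S,V=np.linalg.svd(p-k,full_matrices=False); print(n,len(p),k.round(1),"normal",V[2].round(3),"ext",[np.ptp((p-k)@V[i]).round(1) for i in range(3)], p.min(0).round(1),p.max(0).round(1))
p=pts(s,win(mask(s,"y"),240,330,240,285)); print("side yel",p.min(0),p.max(0),np.median(p[:,2]))
# box rim blue: white region depth ~ z 74
h=c["depth"]; allm=win(np.ones_like(mb),325,395,170,235); P=pts(c,allm); r=P[(P[:,2]>64)&(P[:,2]<84)&True]
print("blue rim",len(r),cv2.minAreaRect(r[:,:2].astype(np.float32)))
for n,uv,z in(("cup",(309,277),36),("jar",(173,237),105),("bell",(436,226),54)): print(n,ray(c,uv,z).round(0))
cv2.imwrite("pics/topcrop.png",cv2.resize(c["image"][140:300,220:420,::-1],None,fx=4,fy=4,interpolation=cv2.INTER_CUBIC)[:600])
E
```

```text
yel z [76.01939188 80.02596447 83.42747057]
all ((532.608154296875, 109.59461975097656), (103.5389633178711, 101.39070129394531), 88.64131927490234)
body ((0.0, 0.0), (0.0, 0.0), 0.0)
blue lid top view z [ 89.03865562 147.56571728 206.08110087] [ 624.22808784 -123.620756    147.24482264]
top 1144 [ 624.2 -123.6  147.2] normal [-0.944  0.174  0.279] ext [np.float64(132.5), np.float64(119.0), np.float64(7.9)] [ 597.6 -184.6   82.7] [649.2 -62.7 210.2]
side 1162 [ 623.2 -116.8  142.6] normal [-0.945  0.173  0.277] ext [np.float64(144.1), np.float64(135.2), np.float64(10.5)] [ 596.2 -185.5   78.7] [648.3 -55.5 208.5]
side yel [471.09425936  43.16038176  28.95110332] [609.74818359 177.18783368  87.00110528] 82.2325111021529
blue rim 385 ((556.465087890625, -111.57505798339844), (120.07284545898438, 103.66854858398438), 79.67250061035156)
cup [[376.  17.  36.]]
jar [[485. 341. 105.]]
bell [[ 497. -309.   54.]]
```

View pics/topcrop.png

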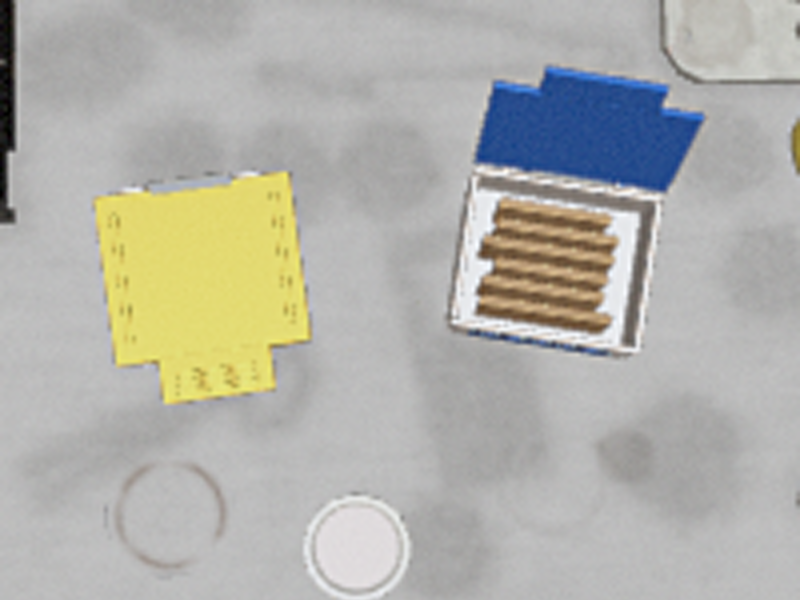

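The crop shows the yellow lid's corners at (95,198), (290,172), (117,366) and (311,340), with its tab ends at (165,404) and (275,388). The blue box's open lid lies behind its rim. Next I'll work out the poses and the obstacles.

Run:
```python
from h import *
c=dict(np.load("top0.npz")); s=dict(np.load("side0.npz"))
uv=np.array([[95,198],[290,172],[117,366],[311,340],[165,404],[275,388],[160,360],[269,345]])/4+[220,140]-[.375,.375]
q=ray(c,uv,80.5)[:,:2]; print(q.round(1))
d=lambda a,b:np.linalg.norm(q[a]-q[b]).round(1)
print("w",d(0,1),d(2,3),"len",d(0,2),d(1,3),"tab",d(4,5))
yd=(q[0]-q[1])+(q[2]-q[3]); yaw=np.arctan2(-yd[0],yd[1]); tab=(q[4]+q[5])/2; X=np.array([np.cos(yaw),np.sin(yaw)])
print("Y yaw",yaw,"tab",tab,"hinge from tab",tab+133*X,"mid front",q[2:4].mean(0)+106*X,"tab ray z78",)
# side-view check: project yellow hull with depth
p=pts(s,mask(s,"y")); p=p[(p[:,2]>72)&(p[:,2]<92)&(p[:,0]>440)&(p[:,0]<640)&(p[:,1]>20)&(p[:,1]<200)]
r=(p[:,:2]-tab)@np.c_[X,[-X[1],X[0]]]; print("side yellow x",np.percentile(r[:,0],[.5,99.5]),"y",np.percentile(r[:,1],[.5,99.5]),np.median(p[:,2]))
# obstacles
for n,cc in(("top",c),("side",s)):
    P=pts(cc,np.ones((480,640),bool)); P=P[(P[:,2]>110)&(P[:,0]>200)&(P[:,0]<800)&(P[:,1]>-520)&(P[:,1]<300)]
    H={}
    for a in P: k=(int(a[0]//50*50),int(a[1]//50*50)); H.setdefault(k,[]).append(a[2])
    print(n,{k:int(max(v)) for k,v in sorted(H.items()) if len(v)>5})
```

```text
[[599.4 173.7]
 [612.7  53.1]
 [495.3 162.4]
 [508.3  42.7]
 [471.2 133.4]
 [479.3  65.6]
 [498.3 135.9]
 [505.9  68.6]]
w 121.3 120.4 len 104.7 104.9 tab 68.3
Y yaw 0.10920573488711172 tab [475.20673489  99.50613072] hinge from tab [607.4144509  114.00164134] mid front [607.18189643 114.076189  ] tab ray z78
side yellow x [8.10510417e-02 1.29427869e+02] y [-56.88860253  64.24214669] 82.24768862961776
top {(200, -200): 831, (200, -150): 727, (200, -100): 825, (200, -50): 663, (200, 0): 510, (200, 50): 370, (250, -200): 845, (250, -150): 847, (250, -100): 835, (250, -50): 325, (250, 0): 338, (300, -550): 294, (300, -500): 297, (300, 200): 932, (600, -500): 296, (600, -200): 207, (600, -150): 210, (600, -100): 206, (700, -350): 325, (700, -300): 334, (700, -250): 326, (700, 250): 124, (750, -550): 374, (750, -500): 355, (750, -400): 487, (750, -350): 492, (750, -300): 416, (750, -250): 327, (750, 250): 124}
side {(200, -100): 612, (200, -50): 614, (200, 0): 517, (200, 50): 372, (250, 0): 333, (300, -500): 296, (600, -500): 297, (600, -200): 208, (600, -150): 209, (600, -100): 207, (700, -350): 323, (700, -300): 333, (700, -250): 326, (700, 250): 122, (750, -550): 372, (750, -500): 373, (750, -350): 492, (750, -300): 416, (750, -250): 327, (750, 250): 122}
```

{"method": "apply_moves", "body": {
  "rows": [
    {"x":0.556,"y":-0.571,"z":-0.124,"spin":0.428},
    {"x":0.556,"y":-0.571,"z":-0.124,"spin":0.428},
    {"x":0.556,"y":-0.571,"z":-0.124,"spin":0.428},
    {"x":0.556,"y":-0.571,"z":-0.124,"spin":0.428},
    {"x":0.556,"y":-0.571,"z":-0.124,"spin":0.428},
    {"x":0.556,"y":-0.571,"z":-0.124,"spin":0.428},
    {"x":0.556,"y":-0.571,"z":-0.124,"spin":0.428},
    {"x":0.556,"y":-0.571,"z":-0.124,"spin":0.428},
    {"x":0.556,"y":-0.571,"z":-0.124,"spin":0.428},
    {"x":0.556,"y":-0.571,"z":-0.124,"spin":0.428}
  ],
  "grip": 0
}}

```text
time: 0.93
position: [300.7, -249.5, 281.1]
ee_rot: [0.0, 0.996, -0.087, 0.0]
wrist_force: [-0.6, 0.1, 0.3]
gripper_width: -0.1
grasp_force: 0.0
```

{"method": "apply_moves", "body": {
  "rows": [
    {"x":0.851,"y":-0.478,"z":0.04},
    {"x":0.851,"y":-0.478,"z":0.04},
    {"x":0.851,"y":-0.478,"z":0.04},
    {"x":0.851,"y":-0.478,"z":0.04},
    {"x":0.851,"y":-0.478,"z":0.04},
    {"x":0.851,"y":-0.478,"z":0.04},
    {"x":0.851,"y":-0.478,"z":0.04},
    {"x":0.851,"y":-0.478,"z":0.04},
    {"x":0.851,"y":-0.478,"z":0.04},
    {"x":0.851,"y":-0.478,"z":0.04}
  ]
}}

```text
invalid input
```

Run:
```python
from h import *
from plant import get_state, cams
s=get_state(); print(s["position"],s["ee_rot"],s["qpos"])
c=cams.camera("side"); cv2.imwrite("pics/side1.png",cv2.resize(c["image"][120:300,200:440,::-1],None,fx=3,fy=3))
```

```text
[ 300.69095972 -249.45630239  281.10822919] [ 3.19029610e-04  9.96193292e-01 -8.71710853e-02  1.56229915e-04] [-8.81873808e-01 -8.49495653e-03 -4.68103107e-01  1.11051397e+00
 -2.24044576e-04  2.43428251e+00]
```

View pics/side1.png

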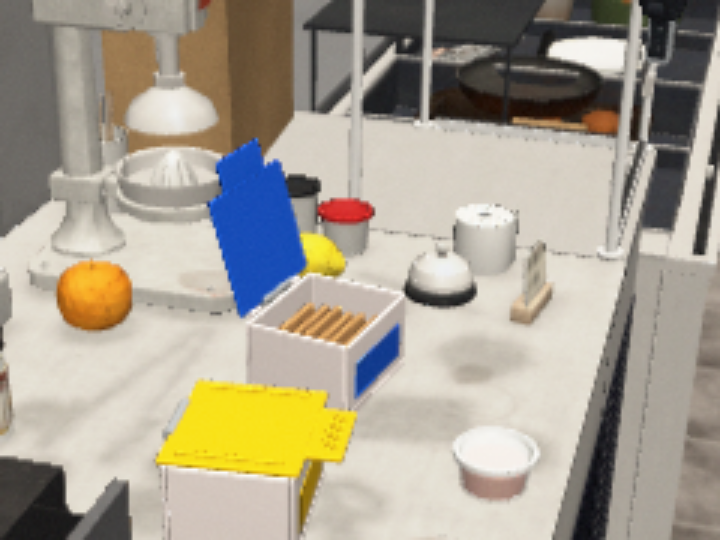

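The picture shows the blue lid still open at about (255,220) and the arm not in place: the call was refused. I'll try again with every key given in each row.

{"method": "apply_moves", "body": {
  "rows": [
    {"x":0.851,"y":-0.478,"z":0.04,"spin":0},
    {"x":0.851,"y":-0.478,"z":0.04,"spin":0},
    {"x":0.851,"y":-0.478,"z":0.04,"spin":0},
    {"x":0.851,"y":-0.478,"z":0.04,"spin":0},
    {"x":0.851,"y":-0.478,"z":0.04,"spin":0},
    {"x":0.851,"y":-0.478,"z":0.04,"spin":0},
    {"x":0.851,"y":-0.478,"z":0.04,"spin":0},
    {"x":0.851,"y":-0.478,"z":0.04,"spin":0},
    {"x":0.851,"y":-0.478,"z":0.04,"spin":0},
    {"x":0.851,"y":-0.478,"z":0.04,"spin":0}
  ]
}}

```text
time: 1.82
position: [672.6, -122.9, 262.0]
ee_rot: [-0.001, 0.996, -0.089, -0.0]
wrist_force: [-1.5, -1.0, -0.6]
gripper_width: 0.1
grasp_force: 0.0
```

{"method": "apply_moves", "body": {
  "rows": [
    {"x":0,"y":0,"z":0.06,"spin":0},
    {"x":0,"y":0,"z":0.12,"spin":0},
    {"x":0,"y":0,"z":0.19,"spin":0},
    {"x":0,"y":0,"z":0.19,"spin":0}
  ]
}}

```text
time: 2.15
position: [665.4, -124.0, 181.3]
ee_rot: [-0.001, 0.996, -0.09, -0.006]
wrist_force: [-1.4, 0.1, -1.0]
gripper_width: -0.0
grasp_force: 0.0
```

{"method": "apply_moves", "body": {
  "rows": [
    {"x":-0.02,"y":0,"z":0.19,"spin":0},
    {"x":-0.04,"y":0,"z":0.19,"spin":0},
    {"x":-0.06,"y":0,"z":0.19,"spin":0}
  ]
}}

```text
time: 2.4
position: [643.4, -119.7, 108.7]
ee_rot: [-0.001, 0.996, -0.09, -0.002]
wrist_force: [-2.3, 0.5, -0.3]
gripper_width: -0.1
grasp_force: 0.0
```

Run:
```python
from h import *
from plant import get_state, cams
s=get_state(); print(s["position"],s["wrist_force"],s["qpos"].round(2))
c=cams.camera("side"); cv2.imwrite("pics/side2.png",cv2.resize(c["image"][120:300,200:440,::-1],None,fx=3,fy=3))
```

```text
[ 643.35806858 -119.72926326  108.67779112] [-2.33993709  0.53252137 -0.32060916] [-0.3   0.62 -0.05  0.91  0.    3.03]
```

View pics/side2.png

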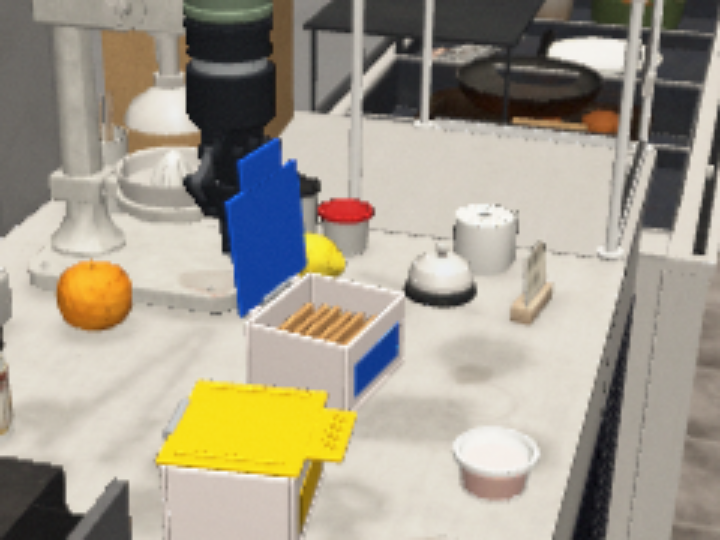

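The picture shows the blue lid standing nearly upright at (268,225), in front of the gripper, with the boxes not moved. My last z shift was measured from the new pose, so the hand went 75 mm lower than I meant, with no harm done. I'll raise it and also turn the wrist away from its joint limit.

{"method": "apply_moves", "body": {
  "rows": [
    {"x":0.02,"y":0,"z":-0.01,"spin":0},
    {"x":0.03,"y":0,"z":-0.05,"spin":0},
    {"x":0.03,"y":0,"z":-0.1,"spin":-0.05},
    {"x":0.03,"y":0,"z":-0.15,"spin":-0.15},
    {"x":0.03,"y":0,"z":-0.19,"spin":-0.25},
    {"x":0.03,"y":0,"z":-0.19,"spin":-0.25},
    {"x":0.03,"y":0,"z":-0.19,"spin":-0.25}
  ]
}}

```text
time: 3.03
position: [658.6, -122.3, 191.1]
ee_rot: [0.001, 0.999, 0.04, 0.002]
wrist_force: [-0.6, 0.3, 0.3]
gripper_width: -0.1
grasp_force: 0.1
```

{"method": "apply_moves", "body": {
  "rows": [
    {"x":-0.019,"y":-0.005,"z":0,"spin":0},
    {"x":-0.038,"y":-0.01,"z":0,"spin":0},
    {"x":-0.058,"y":-0.016,"z":0,"spin":0},
    {"x":-0.077,"y":-0.021,"z":0,"spin":0},
    {"x":-0.097,"y":-0.026,"z":0,"spin":0},
    {"x":-0.116,"y":-0.031,"z":0,"spin":0},
    {"x":-0.135,"y":-0.036,"z":0,"spin":0},
    {"x":-0.154,"y":-0.042,"z":0,"spin":0},
    {"x":-0.174,"y":-0.047,"z":0,"spin":0},
    {"x":-0.193,"y":-0.052,"z":0,"spin":0}
  ]
}}

```text
time: 3.87
position: [577.6, -106.4, 188.8]
ee_rot: [-0.0, 0.999, 0.042, -0.0]
wrist_force: [-0.2, -0.4, -0.0]
gripper_width: -0.0
grasp_force: 0.0
```

{"method": "apply_moves", "body": {
  "rows": [
    {"x":0,"y":0,"z":-0.1,"spin":0},
    {"x":0,"y":0,"z":-0.2,"spin":-0.11},
    {"x":-0.183,"y":-0.538,"z":-0.2,"spin":-0.23},
    {"x":-0.183,"y":-0.538,"z":-0.2,"spin":-0.35},
    {"x":-0.183,"y":-0.538,"z":-0.2,"spin":-0.47},
    {"x":-0.183,"y":-0.538,"z":-0.2,"spin":-0.59},
    {"x":-0.183,"y":-0.538,"z":-0.2,"spin":-0.7},
    {"x":-0.183,"y":-0.538,"z":-0.2,"spin":-0.82},
    {"x":-0.183,"y":-0.538,"z":-0.2,"spin":-0.94},
    {"x":-0.183,"y":-0.538,"z":-0.2,"spin":-1}
  ]
}}

```text
time: 4.7
position: [486.5, 103.3, 269.2]
ee_rot: [0.0, 0.842, 0.539, 0.0]
wrist_force: [0.7, 0.4, 0.8]
gripper_width: -0.2
grasp_force: 0.0
```

{"method": "apply_moves", "body": {
  "rows": [
    {"x":0,"y":0,"z":0,"spin":-0.12},
    {"x":0,"y":0,"z":0,"spin":-0.24},
    {"x":0,"y":0,"z":0,"spin":-0.36},
    {"x":0,"y":0,"z":0,"spin":-0.48},
    {"x":0,"y":0,"z":0,"spin":-0.6},
    {"x":0,"y":0,"z":0,"spin":-0.72},
    {"x":0,"y":0,"z":0,"spin":-0.84},
    {"x":0,"y":0,"z":0,"spin":-0.96},
    {"x":0,"y":0,"z":0,"spin":-1}
  ],
  "grip": 1
}}

```text
time: 5.45
position: [487.2, 101.8, 268.9]
ee_rot: [0.0, 0.461, 0.887, 0.0]
wrist_force: [-0.4, -0.0, 0.7]
gripper_width: 85.4
grasp_force: 0.0
```

{"method": "apply_moves", "body": {
  "rows": [
    {"x":0,"y":0,"z":0,"spin":-0.12},
    {"x":0,"y":0,"z":0,"spin":-0.24},
    {"x":0,"y":0,"z":0,"spin":-0.36},
    {"x":0,"y":0,"z":0,"spin":-0.48},
    {"x":0,"y":0,"z":0,"spin":-0.6},
    {"x":0,"y":0,"z":0,"spin":-0.72},
    {"x":0,"y":0,"z":0,"spin":-0.84},
    {"x":0,"y":0,"z":0,"spin":-0.96},
    {"x":0,"y":0,"z":0,"spin":-1},
    {"x":0,"y":0,"z":0,"spin":-1}
  ]
}}

```text
time: 6.28
position: [487.3, 101.8, 269.0]
ee_rot: [0.0, -0.042, 0.999, 0.0]
wrist_force: [-0.7, -0.5, -0.1]
gripper_width: 85.5
grasp_force: 0.0
```

Run:
```python
from h import *
from plant import get_state, cams
s=get_state(); print(s["time"],s["position"],s["ee_rot"].round(4),s["qpos"].round(2),s["gripper_width"])
w=cams.camera("wrist"); np.savez("w1.npz",p=s["position"],q=s["ee_rot"],**w); print(w["hand_eye"].round(2).tolist(),w["K"].round(0).tolist())
c=cams.camera("side")
np.savez("s1.npz",**c)
im=np.vstack([cv2.resize(w["image"],(400,300)),cv2.resize(c["image"][120:300,200:440],(400,300))])
cv2.imwrite("pics/both3.png",im[:,:,::-1])
```

```text
6.2833 [487.29108036 101.79691261 268.95022368] [ 1.000e-04 -4.200e-02  9.991e-01  0.000e+00] [ 0.06  0.21 -0.26  1.11  0.   -0.03] 85.53496615642796
[[-0.0, -0.94, -0.33, 86.16], [1.0, -0.0, 0.0, 0.19], [-0.0, -0.33, 0.94, -141.94], [0.0, 0.0, 0.0, 1.0]] [[367.0, 0.0, 323.0], [0.0, 367.0, 239.0], [0.0, 0.0, 1.0]]
```

View pics/both3.png

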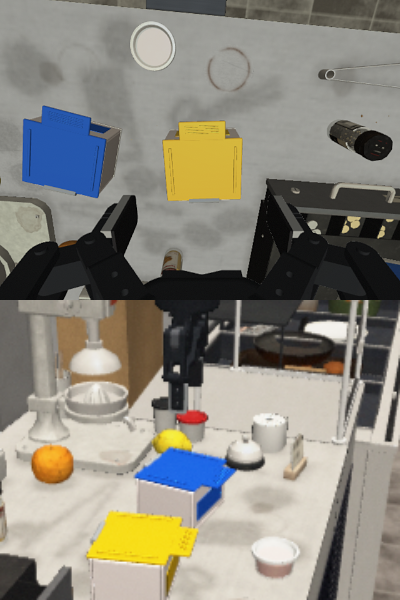

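The wrist view (top half) shows the yellow lid at (203,165) with its tab at (203,130), and the blue lid shut at (65,150). The side view (bottom half) confirms that the blue lid has fallen shut. Next I'll refine the yellow tab's position from the wrist camera.

```bash
cat >> h.py <<'E'
from scipy.spatial.transform import Rotation as R
def wpose(w,p,q):
    T=np.eye(4); T[:3,:3]=R.from_quat([q[1],q[2],q[3],q[0]]).as_matrix(); T[:3,3]=p
    return T@w["hand_eye"]
def lidpose(c,z=80.5,box=None):
    m=mask(c,"y").astype(np.uint8)
    n,l,st,_=cv2.connectedComponentsWithStats(cv2.morphologyEx(m,cv2.MORPH_CLOSE,np.ones((7,7))))
    i=1+np.argmax(st[1:,4]); v,u=np.nonzero(l==i); q=ray(c,np.c_[u,v],z)[:,:2]
    k=cv2.convexHull(q.astype(np.float32))[:,0]
    return q,k,st[i]
E
python3 - <<'E'
from h import *
w=dict(np.load("w1.npz")); w["world_from_camera"]=wpose(w,w["p"],w["q"])
q,k,st=lidpose(w); print(st)
P=pts(w,mask(w,"y")); print("z",np.percentile(P[:,2],[5,50,95]))
for yaw in (.09,.11,.13):
    X=np.array([np.cos(yaw),np.sin(yaw)]); Y=np.array([-X[1],X[0]]); a=q@X; b=q@Y
    f=a.min(); tab=(a<f+22)&(a>f+3); bd=(a>f+40)&(a<f+110)
    # per-slice side edges, slope tells yaw error
    s=np.arange(f+40,f+112,8); L=[b[(a>t)&(a<t+4)].max() for t in s]; Rr=[b[(a>t)&(a<t+4)].min() for t in s]
    print(yaw,"slope",np.polyfit(s,L,1)[0].round(3),np.polyfit(s,Rr,1)[0].round(3),"len",np.ptp(a).round(1),"tab y",np.percentile(b[tab],[.5,99.5]).round(1),"body y",np.percentile(b[bd],[.5,99.5]).round(1),
      "tab mid world",(f*X+np.percentile(b[tab],[.5,99.5]).mean()*Y).round(1))
E
```

```text
[  261   194   127   127 13804]
z [78.43452897 79.62139228 81.02914975]
0.09 slope 0.021 0.015 len 132.0 tab y [21.7 97.2] body y [ -0.  118.8] tab mid world [473.  102.4]
0.11 slope 0.001 -0.006 len 131.1 tab y [11.7 86.3] body y [-11.1 107.6] tab mid world [473.5 101.6]
0.13 slope -0.011 -0.02 len 132.0 tab y [ 1.7 76.2] body y [-22.2  96.4] tab mid world [473.2 101.1]
```

{"method": "apply_moves", "body": {
  "rows": [
    {"x":0.009,"y":0.002,"z":0,"spin":-0.025},
    {"x":0.009,"y":0.002,"z":0.1,"spin":-0.025},
    {"x":0.009,"y":0.002,"z":0.2,"spin":-0.025},
    {"x":0.009,"y":0.002,"z":0.3,"spin":-0.025},
    {"x":0.009,"y":0.002,"z":0.38,"spin":-0.025},
    {"x":0.009,"y":0.002,"z":0.42,"spin":-0.025},
    {"x":0.009,"y":0.002,"z":0.42,"spin":-0.025}
  ]
}}

```text
time: 6.97
position: [480.3, 102.1, 97.2]
ee_rot: [-0.004, -0.055, 0.998, -0.0]
wrist_force: [-0.4, -0.3, -0.7]
gripper_width: 85.4
grasp_force: 0.0
```

Run:
```python
from h import *
from plant import get_state, cams
s=get_state(); print(s["time"],s["position"],s["ee_rot"].round(4),s["wrist_force"])
w=cams.camera("wrist"); np.savez("w2.npz",p=s["position"],q=s["ee_rot"],**w)
c=cams.camera("side")
w["world_from_camera"]=wpose(w,s["position"],s["ee_rot"])
q,k,st=lidpose(w); yaw=.11; X=np.array([np.cos(yaw),np.sin(yaw)]); Y=np.array([-X[1],X[0]])
a=q@X;b=q@Y;f=a.min();t=(a<f+20)&(a>f+4); print("tab y",np.percentile(b[t],[1,99]).round(1),"front",(f),"tcp in box",s["position"][:2]@X,s["position"][:2]@Y)
im=np.vstack([cv2.resize(w["image"],(400,300)),cv2.resize(c["image"][200:290,235:355],(400,300))])
cv2.imwrite("pics/both4.png",im[:,:,::-1])
```

```text
6.9667 [480.34164052 102.13812546  97.23506251] [-0.0038 -0.0549  0.9985 -0.    ] [-0.39671354 -0.29994992 -0.65130669]
tab y [14.2 82.5] front 481.70052072780237 tcp in box 488.65105256012237 48.78972351521744
```

View pics/both4.png

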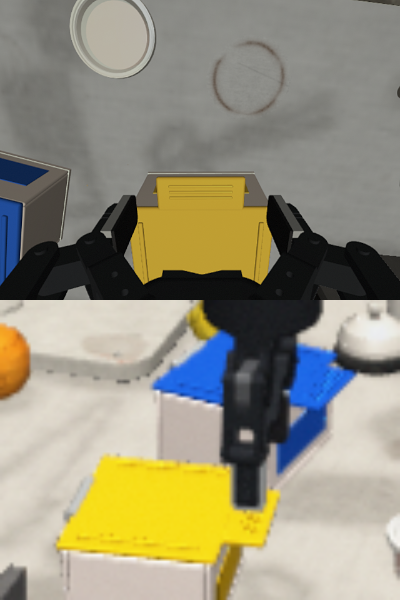

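The wrist view (top half) shows the tab at (200,190), centred between the fingertips at (120,215) and (282,215). The side view (bottom half) shows a fingertip beside the tab, just above it.

{"method": "apply_moves", "body": {
  "rows": [
    {"x":0,"y":0,"z":0.03,"spin":0},
    {"x":0,"y":0,"z":0.06,"spin":0},
    {"x":0,"y":0,"z":0.09,"spin":0},
    {"x":0,"y":0,"z":0.101,"spin":0},
    {"x":0,"y":0,"z":0.101,"spin":0},
    {"x":0,"y":0,"z":0.101,"spin":0}
  ]
}}

```text
time: 7.57
position: [485.0, 102.4, 61.7]
ee_rot: [0.001, -0.055, 0.998, -0.0]
wrist_force: [-0.1, 0.6, -0.5]
gripper_width: 85.5
grasp_force: 0.0
```

{"method": "apply_moves", "body": {
  "rows": [
    {"x":0.005,"y":0,"z":0,"spin":0},
    {"x":0.005,"y":0,"z":0,"spin":0},
    {"x":0.005,"y":0,"z":0,"spin":0},
    {"x":0.005,"y":0,"z":0,"spin":0},
    {"x":0.005,"y":0,"z":0,"spin":0}
  ],
  "grip": 0.7,
  "newtons": 20
}}

```text
time: 7.98
position: [482.4, 102.1, 61.8]
ee_rot: [0.001, -0.054, 0.999, -0.0]
wrist_force: [-2.5, -0.3, 6.6]
gripper_width: 69.1
grasp_force: 22.7
```

Run:
```python
from h import *
from plant import get_state, cams
s=get_state(); print(s["time"],s["position"],s["wrist_force"],s["ft_torque"],s["gripper_width"],s["grasp_force"])
w=cams.camera("wrist"); c=cams.camera("side")
im=np.vstack([cv2.resize(w["image"][200:480,120:520],(400,280)),cv2.resize(c["image"][200:290,235:355],(400,300))])
cv2.imwrite("pics/both5.png",im[:,:,::-1])
```

```text
7.9833 [482.43311353 102.09107892  61.77352959] [-2.46340279 -0.29378812  6.63770131] [-0.10158488  0.3840093  -0.41977911] 69.08853858080698 22.73742914199829
```

View pics/both5.png

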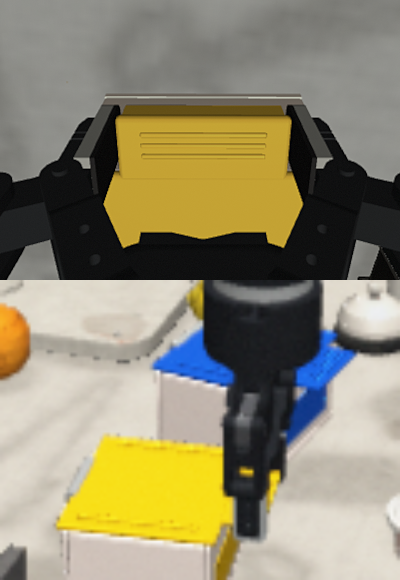

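The wrist view (top half) shows both pads pinching the sides of the tab at (110,140) and (295,140). The side view (bottom half) shows the fingertip just below the tab. I'll now swing it along the arc in stages, watching the force.

{"method": "apply_moves", "body": {
  "rows": [
    {"x":0,"y":0,"z":-0.0155,"spin":0},
    {"x":-0.0015,"y":0,"z":-0.031,"spin":0},
    {"x":-0.0035,"y":0,"z":-0.0463,"spin":0},
    {"x":-0.0062,"y":0,"z":-0.0616,"spin":0},
    {"x":-0.0096,"y":0,"z":-0.0767,"spin":0},
    {"x":-0.0138,"y":0,"z":-0.0916,"spin":0},
    {"x":-0.0188,"y":0,"z":-0.1063,"spin":0},
    {"x":-0.0245,"y":0,"z":-0.1207,"spin":0},
    {"x":-0.0245,"y":0,"z":-0.1207,"spin":0}
  ]
}}

```text
time: 8.83
position: [492.7, 103.3, 110.0]
ee_rot: [0.001, -0.055, 0.998, 0.0]
wrist_force: [1.4, -0.1, -2.3]
gripper_width: 69.2
grasp_force: 23.9
```

{"method": "apply_moves", "body": {
  "rows": [
    {"x":-0.0064,"y":0,"z":-0.0141,"spin":0},
    {"x":-0.0135,"y":0,"z":-0.0279,"spin":0},
    {"x":-0.0213,"y":0,"z":-0.0413,"spin":0},
    {"x":-0.0297,"y":0,"z":-0.0543,"spin":0},
    {"x":-0.0387,"y":0,"z":-0.0669,"spin":0},
    {"x":-0.0484,"y":0,"z":-0.079,"spin":0},
    {"x":-0.0587,"y":0,"z":-0.0906,"spin":0},
    {"x":-0.0696,"y":0,"z":-0.1017,"spin":0},
    {"x":-0.0696,"y":0,"z":-0.1017,"spin":0}
  ]
}}

```text
time: 9.58
position: [520.7, 106.4, 150.4]
ee_rot: [0.001, -0.055, 0.998, 0.0]
wrist_force: [-0.4, -0.5, -2.1]
gripper_width: 69.4
grasp_force: 23.8
```

{"method": "apply_moves", "body": {
  "rows": [
    {"x":-0.0114,"y":0,"z":-0.0105,"spin":0},
    {"x":-0.0233,"y":0,"z":-0.0204,"spin":0},
    {"x":-0.0357,"y":0,"z":-0.0298,"spin":0},
    {"x":-0.0485,"y":0,"z":-0.0385,"spin":0},
    {"x":-0.0617,"y":0,"z":-0.0465,"spin":0},
    {"x":-0.0754,"y":0,"z":-0.0539,"spin":0},
    {"x":-0.0893,"y":0,"z":-0.0606,"spin":0},
    {"x":-0.1036,"y":0,"z":-0.0665,"spin":0},
    {"x":-0.1036,"y":0,"z":-0.0665,"spin":0}
  ]
}}

```text
time: 10.33
position: [562.2, 110.9, 176.8]
ee_rot: [0.001, -0.055, 0.998, 0.0]
wrist_force: [-1.7, 0.4, 1.0]
gripper_width: 69.3
grasp_force: 23.4
```

{"method": "apply_moves", "body": {
  "rows": [
    {"x":-0.0146,"y":0,"z":-0.0053,"spin":0},
    {"x":-0.0294,"y":0,"z":-0.0098,"spin":0},
    {"x":-0.0445,"y":0,"z":-0.0135,"spin":0},
    {"x":-0.0596,"y":0,"z":-0.0166,"spin":0},
    {"x":-0.075,"y":0,"z":-0.0188,"spin":0},
    {"x":-0.0904,"y":0,"z":-0.0203,"spin":0},
    {"x":-0.1059,"y":0,"z":-0.021,"spin":0},
    {"x":-0.1214,"y":0,"z":-0.021,"spin":0},
    {"x":-0.1214,"y":0,"z":-0.021,"spin":0}
  ]
}}

```text
time: 11.08
position: [611.0, 116.3, 185.1]
ee_rot: [0.001, -0.055, 0.998, 0.0]
wrist_force: [-1.9, 0.5, 5.8]
gripper_width: 69.1
grasp_force: 24.8
```

{"method": "apply_moves", "body": {
  "rows": [
    {"x":-0.0155,"y":0,"z":-0.0022,"spin":0},
    {"x":-0.0309,"y":0,"z":-0.0006,"spin":0},
    {"x":-0.0462,"y":0,"z":0.0015,"spin":0},
    {"x":-0.0462,"y":0,"z":0.0015,"spin":0},
    {"x":-0.0462,"y":0,"z":0.0015,"spin":0}
  ]
}}

```text
time: 11.5
position: [628.2, 118.2, 184.0]
ee_rot: [0.001, -0.055, 0.999, 0.0]
wrist_force: [-0.4, 0.9, 4.7]
gripper_width: 69.3
grasp_force: 23.8
```

{"method": "apply_moves", "body": {
  "rows": [
    {"x":0,"y":0,"z":0,"spin":0},
    {"x":0,"y":0,"z":0,"spin":0},
    {"x":0,"y":0,"z":0,"spin":0},
    {"x":0,"y":0,"z":0,"spin":0},
    {"x":0,"y":0,"z":0,"spin":0},
    {"x":0,"y":0,"z":0,"spin":0}
  ],
  "grip": 1
}}

```text
time: 12.0
position: [627.2, 118.0, 183.8]
ee_rot: [-0.0, -0.055, 0.999, -0.0]
wrist_force: [0.4, -0.0, 0.2]
gripper_width: 84.9
grasp_force: 0.0
```

Run:
```python
from h import *
from plant import get_state, cams
s=get_state(); print(s["time"],s["position"],s["wrist_force"],s["gripper_width"])
c=cams.camera("side"); cv2.imwrite("pics/side6.png",cv2.resize(c["image"][120:300,200:440,::-1],None,fx=3,fy=3))
```

```text
12.0 [627.19442178 118.0337229  183.77806371] [ 0.35505634 -0.02072221  0.17685414] 84.92714189045932
```

View pics/side6.png

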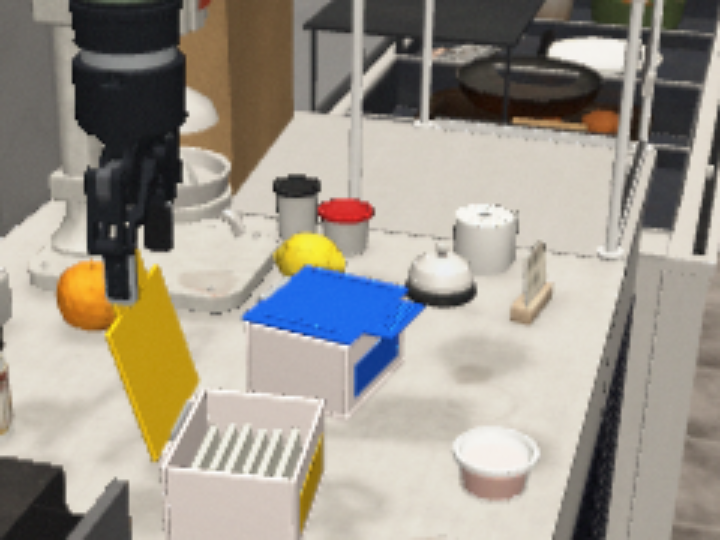

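The picture shows the yellow lid open at (155,370), leaning back and released, and the blue lid shut at (330,300). I'll rise straight up and retreat.

{"method": "apply_moves", "body": {
  "rows": [
    {"x":0,"y":0,"z":-0.05,"spin":0},
    {"x":0,"y":0,"z":-0.12,"spin":0},
    {"x":0,"y":0,"z":-0.2,"spin":0},
    {"x":0,"y":0,"z":-0.28,"spin":0},
    {"x":0,"y":0,"z":-0.3,"spin":0},
    {"x":0.1,"y":0,"z":-0.3,"spin":0},
    {"x":0.2,"y":0,"z":-0.3,"spin":0},
    {"x":0.3,"y":0,"z":-0.3,"spin":0},
    {"x":0.4,"y":0,"z":-0.3,"spin":0},
    {"x":0.45,"y":0,"z":-0.3,"spin":0}
  ]
}}

```text
time: 12.88
position: [443.8, 98.2, 303.4]
ee_rot: [-0.001, -0.055, 0.998, -0.0]
wrist_force: [-0.2, 0.8, 0.3]
gripper_width: 85.2
grasp_force: 0.0
```

{"method": "apply_moves", "body": {
  "rows": [
    {"x":0,"y":0,"z":0,"spin":0},
    {"x":0,"y":0,"z":0,"spin":0},
    {"x":0,"y":0,"z":0,"spin":0},
    {"x":0,"y":0,"z":0,"spin":0},
    {"x":0,"y":0,"z":0,"spin":0},
    {"x":0,"y":0,"z":0,"spin":0},
    {"x":0,"y":0,"z":0,"spin":0},
    {"x":0,"y":0,"z":0,"spin":0}
  ]
}}

```text
time: 13.55
position: [448.6, 98.4, 303.6]
ee_rot: [-0.0, -0.055, 0.999, 0.0]
wrist_force: [-0.1, -0.1, 0.1]
gripper_width: 85.9
grasp_force: 0.0
```

Run:
```python
from h import *
from plant import get_state, cams
s=get_state(); print(s["time"],s["position"],s["wrist_force"])
c=cams.camera("side")
for col in "yb":
    p=pts(c,mask(c,col)); p=p[(p[:,0]>430)&(p[:,0]<680)&(p[:,1]>-200)&(p[:,1]<200)&(p[:,2]>76)]
    k=p.mean(0); V=np.linalg.svd(p-k,full_matrices=False)[2]; print(col,len(p),k.round(1),"normal",V[2].round(3),p.min(0).round(0),p.max(0).round(0))
cv2.imwrite("pics/side7.png",cv2.resize(c["image"][120:300,200:440,::-1],None,fx=3,fy=3))
```

```text
13.55 [448.6333296   98.40253079 303.56385301] [-0.12882762 -0.08947024  0.14631447]
y 1159 [620.8 127.9 144. ] normal [-0.955 -0.103  0.278] [597.  61.  82.] [645. 182. 208.]
b 944 [ 544.3 -100.7   82.6] normal [ 0.    -0.006 -1.   ] [ 473. -174.   77.] [615. -40.  87.]
```

View pics/side7.png

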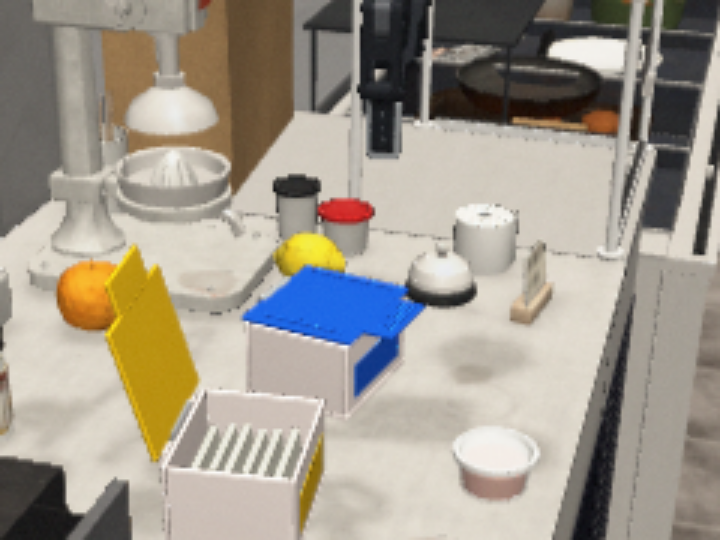

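The picture shows the yellow lid at its stop (155,360), with a measured angle of about 1.85 rad, and the blue lid level and shut (330,300). The cup and bell are in place and the arm is clear.

```bash
python3 -c "
from plant import workorder
print(workorder.sign_off())"
```

```text
the job is handed in; nothing more can be done
None
```

The job is handed in: the blue lid was tipped shut first and then the yellow lid was flipped open to its stop, though I swung the yellow lid by pinching its tab between both fingertips, and an overshoot on my part brought the gripper too low behind the blue lid and nudged it early; the boxes showed no visible shift, the cup and bell look untouched, and I did not recheck the spice jar, which the arm never went near.

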